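# Put the supplies back with their tools

### The arm

A 6-joint arm with a two-finger parallel gripper is mounted at the origin on a cart in front of the work surface, level with it; the furniture and walls round the work are solid. World frame = base frame: x ahead of the robot, y to its left, z up, the work surface at z = 0. Lengths are in m, angles in rad, forces in N, time in s.
With the tool pointing down it reaches from about 0.275 to 0.725 m from the base axis. Payload 15.9 kg.
Tool frame: the origin (TCP) lies between the finger pads; the fingertips stand 17 mm ahead of it and the grasp point (between the pads) lies 2 mm behind it; z points along the fingers, y is the line along which they close (so a half turn about z gives the same grasp; the last joint's range is limited). The gripper opens to 85 mm and grips with 20 to 120 N. Pads are 22 mm wide; open, the fingers measure 114 mm over their backs; the gripper's body (76 mm by 85 mm) begins 54 mm behind the grasp point. The pads swing forward as they close: fully open they stand 13 mm farther back than shut.
Start: joints at [-1.338, 0.213, -0.034, 1.323, 0, 1.571], TCP at [0.115, -0.486, 0.248] pointing down, gripper open.
Joint ranges: [-2.98, 2.98], [-0.74, 1.72], [-1.14, 1.35], [-2.1, 2.04], [-1.57, 1.44], [-3.14, 3.14]. Speed limits (rad/s): [1.89, 1.89, 2.39, 2.57, 3.14, 3.14].

### API

Orientations are given as a unit quaternion [w, x, y, z].
In Python, from plant import ctrl gives the robot as it stands.
- The arm moves only by the tool arm_command, never from a script. Its arguments are lists of equal length, an entry for each row: "hand": the opening, from 0 (shut) to 1 (fully open); "dp": the shift along the tool's x, y, z normalised to -1 to 1, where 1 is 25 mm, a list of three; "rot": the turn, a rotation vector about the tool's x, y, z normalised to -1 to 1, where 1 is 90 degrees, a list of three. In form: {"hand": [hand, ...], "dp": [[dx, dy, dz], ...], "rot": [[wx, wy, wz], ...]}. A call has 1 to 12 rows; each row shifts and turns the commanded pose from where the row before left it, along the tool's axes as they then stand; what a row does not reach is not made up. A row lasts 1/12 s, in which the tool goes at most 41.7 mm and 7.16 degrees, less where a joint would pass 70% of its speed; a pose out of reach is approached as far as the arm can. A call with a number of a shift or a turn outside -1 to 1 is refused whole. A call with a gripper value outside its range is refused whole. The fingers move at their own pace and stop on an object; "squeeze" is the grip in N (left out, the last holds). Time passes only in rows, so rows that do not move let the fingers close. It gives the time, the measured TCP pose, the force, the opening and the grip force at its end, in the units of the state.
- ctrl.get_obs(): the state, without advancing time (a new reading comes with each control period).
- ctrl.capture(name): name is "scene" or "top" or "wrist"; returns (picture, depth): 384x512x3 uint8, blue, green, red; 384x512 float32, m along the optical axis (not along the pixel's ray), 0 where there is no reading.
- ctrl.calibration(name): a dict with "intrinsics" (3x3 intrinsics, pixels), "xyz" and "orientation" of the camera in the world. Camera axes: x right, y down, z forward; pixel columns grow to the right and rows downward; lengths in m; the calibration is good to about 2 mm. The wrist camera is an equidistant fisheye: a pixel r from the principal point sees the ray r / f radians off the axis. A picture is of the moment at which its call begins: read the wrist's pose just before it. calibration takes no time and is no camera call; for the wrist camera it gives the pose at the moment of the call.
- ctrl.job_done(): hands the job in; it is judged then, once.
Trained networks look in the newest picture that a camera, given by its name, has taken for a name from the list of things; names that differ only in an ending like _2 or _b are one class to them, and where a whole thing is asked for, a point or a joint stands for the part that bears it (a point fixed in the world has none). Each returns a list of dicts, best first, with "conf" (0 to 1); they miss things now and then, are a little off and sometimes report something else, mostly with a low value. They report only what shows in the picture. A call takes as long as a camera call.
- ctrl.recognise(camera, label): "rect" ([left, top, right, bottom] in pixels, round what is visible of it).
- ctrl.tip_of(camera, label): "at" ([column, row] in pixels: a listed point, or the origin of a listed thing).
The state is a dict: "t": time; "qpos": joint angles; "joint_vel": joint speeds; "joint_efforts": joint torques, N m; "tool_pos": TCP position; "ee_rot": TCP orientation; "force": force on the tool from outside, world axes, zero at the start; "wrist_torque": the same for the moment, N m; "grip_width": finger opening in m; "grasp_force": force on a finger pad.
Only numpy, scipy, OpenCV 4.12 (cv2) and the standard library are available. Lean on these libraries where they do the work, as an engineer would, in place of code of your own. Each camera call takes 0.05 s, during which the arm holds its last target. There are 200 camera calls.

### The job

Three tool boards on the stained-glass bench have been given each other's supplies. Move them so that the small brown oil bottle stands on the cork disc of the board with the glass cutter, the larger white flux bottle on that of the board with the flux brush, and the low tin of nails on that of the board with the wooden fid, each in the middle of its disc, upright and let go; the empty cork mat is there to park one of them meanwhile. Keep all three upright all the time, and leave the solder spool, the glue stick and the copper foil roll where they are.

Things in the scene. Friction and masses are not known exactly. Their poses are not given: they have to be found in the camera images.
- oil_bottle_mid (a point): loose oil bottle, the smaller bottle: amber brown with a black cap, 38 mm diameter, 95 mm tall, 90 g. Straight body up to 80 mm above its underside, cap of 22 mm diameter above that; grip best about 60 mm above its underside (lower, the cap may hit the palm). Point: its centre, half-way up (47.5 mm above its underside); z is its upright axis. It belongs on the board with the glass cutter
- flux_bottle_mid (a point): loose flux bottle, the larger bottle: white with a green cap, 48 mm diameter, 112 mm tall, 140 g. Straight body up to 94 mm above its underside, cap of 28 mm diameter above that; grip best about 75 mm above its underside (lower, the cap may hit the palm). Point: its centre, half-way up (56 mm above its underside); z is its upright axis. It belongs on the board with the flux brush
- nail_tin_mid (a point): loose low round open tin of nails, cream coloured, 61 mm outer diameter, 22 mm tall, 70 g, filled (solid inside); grip it from above across its outside. The point is its centre, half-way up (11 mm above its underside); z is its upright axis. It belongs on the board with the wooden fid
- cutter_board: fixed grey board, 8 mm thick, with a 70 mm cork disc (top at z = 11 mm) and, fixed beside it, a glass cutter (slim pale rod with brass ends, 154 mm long, 11 thick). Origin on the underside (z = 0) below the disc's centre; board spans x -42 to +80, y +-79 mm; the tool lies along y at x = +62 mm. At the start the tin of nails stands on the disc
- brush_board: fixed grey board, 8 mm thick, with a 70 mm cork disc (top at z = 11 mm) and, fixed beside it, a flux brush (slim orange handle, dark bristles, 165 mm long, 7 thick). Origin on the underside (z = 0) below the disc's centre; board spans x -42 to +80, y +-79 mm; the tool lies along y at x = +62 mm. At the start the oil bottle stands on the disc
- fid_board: fixed grey board, 8 mm thick, with a 70 mm cork disc (top at z = 11 mm) and, fixed beside it, a wooden fid (blunt brown stick, 102 mm long, 22 wide, 16 thick). Origin on the underside (z = 0) below the disc's centre; board spans x -42 to +80, y +-79 mm; the tool lies along y at x = +62 mm. At the start the flux bottle stands on the disc
- spare_mat: fixed round grey mat, 90 mm diameter, with the same 70 mm cork disc on it (top 11 mm above the table) and no tool; empty at the start, a free spot to park something. Origin at the centre of its underside (table height, z = 0)
- solder_spool_mid (a point): bystander, loose, to be left where it is: spool of solder wire standing on its flange, 62 mm diameter, 40 mm tall. Point at its centre, half-way up
- glue_stick_mid (a point): bystander, loose, to be left where it is: upright glue stick with a red cap, 26 mm diameter, 92 mm tall. Point at its centre, half-way up
- foil_roll_mid (a point): bystander, loose, to be left where it is: flat roll of copper foil, a ring of 61 mm diameter, 7 mm thick. Point at its centre, half-way up

How it is judged:
By the outcome, as a careful person would: the job done as asked, in the order asked, and still so for the second after the job is handed in, with the robot touching nothing.
It also fails if it takes over 120 s, if anything falls off the work surface, if the arm or the gripper's body presses on something with over 40 N, if the wrist force passes 120 N, or if a joint passes its speed limit or range.

## Working session

There is one attempt and no reset: what is moved stays moved. The work goes in short steps, Python scripts to look and compute and a tool call to move; the robot and the scene stay as the last step left them, time stands still between calls to the robot, and variables do not carry over. Pictures are saved under pics/ and viewed, at most 14 in all, crops included, and the job is handed in when it is done.

Besides the shell and the picture viewer there is one more tool, called after "Call:" as name(argument=value, ...) on one line, values as JSON. arm_command: Moves the arm, as the interface text tells. Scaled input: -1 to 1 covers 25 mm each way for a shift and 90 degrees each way for a turn. Its arguments: {"type":"object","properties":{"hand":{"type":"array","items":{"type":"number"}},"dp":{"type":"array","items":{"type":"array","items":{"type":"number"}}},"rot":{"type":"array","items":{"type":"array","items":{"type":"number"}}},"squeeze":{"type":"number"}},"required":["hand","dp","rot"]}

```bash
mkdir -p pics; cat > h.py <<'E'
import numpy as np, cv2
from scipy.spatial.transform import Rotation as R
from plant import ctrl
def Rq(q): return R.from_quat([q[1],q[2],q[3],q[0]]).as_matrix()
def p2w(cal,uv,z=None,d=None):
    K=np.array(cal["intrinsics"]);M=Rq(cal["orientation"]);o=np.array(cal["xyz"])
    r=M@np.array([(uv[0]-K[0,2])/K[0,0],(uv[1]-K[1,2])/K[1,1],1.])
    s=d if d is not None else (z-o[2])/r[2]
    return o+s*r
E
python3 - <<'E'
from h import *
for c in ("top","scene"):
    im,d=ctrl.capture(c); cv2.imwrite(f"pics/{c}0.png",im); np.save(f"{c}0.npy",d)
    cal=ctrl.calibration(c); print(c,np.round(cal["xyz"],3),np.round(cal["orientation"],3))
    for n,z in [("oil_bottle_mid",.0585),("flux_bottle_mid",.067),("nail_tin_mid",.022),("cutter_board",0),("brush_board",0),("fid_board",0),("spare_mat",0),("solder_spool_mid",.02),("glue_stick_mid",.046),("foil_roll_mid",.0035)]:
        for r in ctrl.tip_of(c,n)[:2]:
            print(n,round(r["conf"],2),np.round(r["at"]),np.round(p2w(cal,r["at"],z),3))
print(ctrl.get_obs())
E
```

```text
top [ 0.403 -0.062  1.204] [ 0.063 -0.694  0.716 -0.05 ]
oil_bottle_mid 0.44 [251. 174.] [ 0.63  -0.022  0.058]
flux_bottle_mid 0.69 [240. 232.] [0.442 0.018 0.067]
flux_bottle_mid 0.52 [242. 233.] [0.437 0.011 0.067]
nail_tin_mid 0.84 [297. 228.] [ 0.449 -0.169  0.022]
nail_tin_mid 0.67 [296. 232.] [ 0.437 -0.164  0.022]
cutter_board 0.72 [297. 232.] [ 0.437 -0.169  0.   ]
brush_board 0.75 [249. 179.] [ 0.624 -0.014  0.   ]
brush_board 0.45 [240. 232.] [0.444 0.022 0.   ]
fid_board 0.85 [241. 232.] [0.443 0.02  0.   ]
spare_mat 0.95 [294. 173.] [ 0.64 -0.17  0.  ]
solder_spool_mid 0.71 [260. 133.] [ 0.779 -0.055  0.02 ]
glue_stick_mid 0.56 [348. 250.] [ 0.373 -0.326  0.046]
glue_stick_mid 0.26 [262. 139.] [ 0.752 -0.064  0.046]
scene [0.107 0.812 0.563] [ 0.13  -0.204  0.824 -0.512]
oil_bottle_mid 0.62 [224. 195.] [0.629 0.003 0.058]
flux_bottle_mid 0.78 [286. 212.] [0.431 0.021 0.067]
flux_bottle_mid 0.64 [346. 173.] [ 0.365 -0.283  0.067]
nail_tin_mid 0.73 [307. 197.] [ 0.44  -0.158  0.022]
cutter_board 0.57 [304. 201.] [ 0.453 -0.171  0.   ]
brush_board 0.89 [229. 214.] [ 0.617 -
[... 430 characters left out ...]
]
{'t': 1.1, 'qpos': array([-1.33797870e+00,  2.12929835e-01, -3.44296948e-02,  1.32351867e+00,
       -2.14176201e-05,  1.57082262e+00]), 'joint_vel': array([ 0.00095339, -0.00138219, -0.00118227,  0.00056695, -0.00010214,
        0.0009036 ]), 'joint_efforts': array([ 8.25186307e-04, -6.85963225e+01,  4.87330735e+01,  1.46432449e-03,
        2.19549438e-04,  2.85456497e-05]), 'tool_pos': array([ 0.11534537, -0.48647602,  0.24827912]), 'ee_rot': array([-3.94143523e-05,  9.93233668e-01,  1.16133023e-01, -1.53913373e-05]), 'force': array([1.12993438, 0.40496211, 0.76198322]), 'wrist_torque': array([ 0.00269019, -0.00482834,  0.05352024]), 'grasp_force': 0.0, 'grip_width': 0.08533752349383648}
```

```bash
python3 - <<'E'
import cv2,numpy as np
a=cv2.imread("pics/top0.png")[90:310,170:400]
cv2.imwrite("pics/top0c.png",cv2.resize(a,None,fx=2.6,fy=2.6,interpolation=cv2.INTER_CUBIC))
E
```

```text
(no output)
```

View pics/top0c.png

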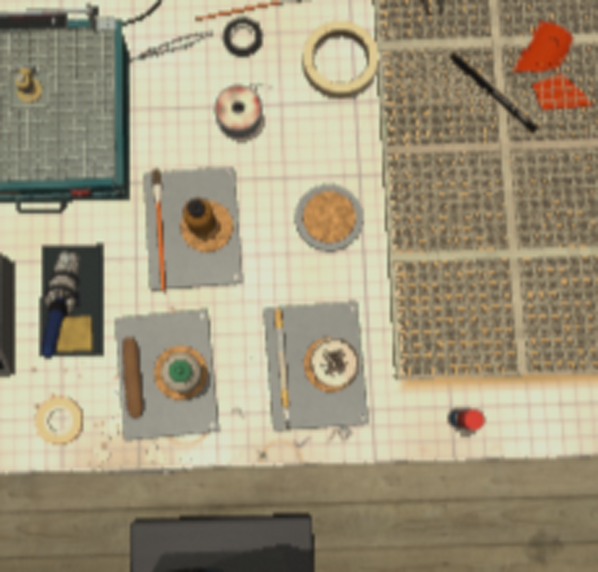

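View pics/scene0.png

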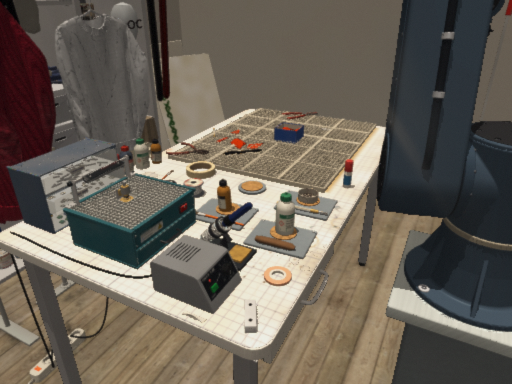

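The top crop shows the brush board with the oil bottle at (205,220), the fid board with the flux bottle at (180,372), the cutter board with the tin at (333,362), and the empty mat at (330,217). The spool is at (240,110), the glue stick at (467,420) and the foil at (60,420). Next I'll work out metric positions.

```bash
cat > m.py <<'E'
from h import *
def topmap(tag):
    im,d=ctrl.capture("top"); cv2.imwrite(f"pics/{tag}.png",im); return im,d,ctrl.calibration("top")
def cloud(d,cal):
    v,u=np.mgrid[0:384,0:512]; K=np.array(cal["intrinsics"]);M=Rq(cal["orientation"])
    r=np.stack([(u-K[0,2])/K[0,0],(v-K[1,2])/K[1,1],np.ones_like(d)],-1)
    return np.array(cal["xyz"])+(r*d[...,None])@M.T
def tops(P,cands):
    out={}
    for n,(x,y,zt,rad) in cands.items():
        m=(np.hypot(P[...,0]-x,P[...,1]-y)<.05)&(abs(P[...,2]-zt)<.008)
        q=P[m]
        if len(q)<5: out[n]=None;continue
        c,r=cv2.minEnclosingCircle(q[:,:2].astype(np.float32))
        out[n]=(np.round(q.mean(0),4),np.round(c,4),round(r,4),len(q))
    return out
E
python3 - <<'E'
from m import *
im,d,cal=topmap("top1"); P=cloud(d,cal)
print(tops(P,dict(oil=(.625,-.005,.106,.011),flux=(.435,.02,.123,.014),tin=(.44,-.163,.033,.03),mat=(.635,-.174,.009,.045),glue=(.37,-.32,.092,.013),spool=(.785,-.06,.04,.03))))
hsv=cv2.cvtColor(im,cv2.COLOR_BGR2HSV)
for n,(x,y) in dict(cutter=(.44,-.165),brush=(.62,-.005),fid=(.435,.02)).items():
    # grey board mask
    near=(abs(P[...,0]-x)<.13)&(abs(P[...,1]-y)<.13)
    g=(near&(hsv[...,1]<40)&(hsv[...,2]>90)&(hsv[...,2]<175)&(P[...,2]<.015)).astype(np.uint8)
    g=cv2.morphologyEx(g,cv2.MORPH_OPEN,np.ones((2,2),np.uint8))
    nn,l,s,c=cv2.connectedComponentsWithStats(g,connectivity=8)
    k=1+np.argmax(s[1:,4]); m=l==k
    vu=np.argwhere(m); Q=np.array([p2w(cal,(b,a),.008)[:2] for a,b in vu])
    (cx,cy),(w,h),a=cv2.minAreaRect(Q.astype(np.float32))
    print(n,s[k,4],round(cx,4),round(cy,4),round(w,3),round(h,3),round(a,1))
    o=(near&(hsv[...,0]<25)&(hsv[...,1]>80)&(abs(P[...,2]-.011)<.006))
    print(' cork',P[o].mean(0).round(4),o.sum(),cv2.minEnclosingCircle(P[o][:,:2].astype(np.float32)))
x,y=.635,-.174
o=((np.hypot(P[...,0]-x,P[...,1]-y)<.06)&(hsv[...,0]<25)&(hsv[...,1]>90))
print('mat cork',P[o].mean(0).round(4),cv2.minEnclosingCircle(P[o][:,:2].astype(np.float32)))
E
```

```text
{'oil': (array([ 0.6364, -0.0036,  0.1014]), array([ 0.6372, -0.0041]), 0.0111, 32), 'flux': (array([0.4403, 0.0181, 0.1177]), array([0.4394, 0.0177]), 0.013, 47), 'tin': (array([ 0.4456, -0.1763,  0.0299]), array([ 0.4468, -0.1716]), 0.0304, 40), 'mat': (array([ 0.6353, -0.1747,  0.0092]), array([ 0.6349, -0.174 ]), 0.0499, 576), 'glue': (array([ 0.3723, -0.3261,  0.0917]), array([ 0.3722, -0.3265]), 0.0123, 53), 'spool': (array([ 0.7808, -0.0604,  0.0404]), array([ 0.7818, -0.0599]), 0.0313, 235)}
cutter 993 0.44 -0.1648 0.103 0.159 89.6
 cork [ 0.4695 -0.206   0.0114] 177 ((0.4832247495651245, -0.1936996430158615), 0.12351257354021072)
brush 913 0.6246 -0.0097 0.157 0.099 2.2
 cork [ 0.6177 -0.0022  0.0115] 287 ((0.6027754545211792, -0.026918528601527214), 0.12979662418365479)
fid 1060 0.4342 0.0403 0.158 0.122 4.1
 cork [0.4534 0.0418 0.0117] 219 ((0.45978444814682007, 0.02142985537648201), 0.1393735259771347)
mat cork [ 0.637  -0.1753  0.0111] ((0.6375415325164795, -0.17547960579395294), 0.03508332371711731)
```

Call:
arm_command(hand=[1, 1, 1, 1, 1, 1, 1, 1, 1, 1, 1], dp=[[0, 0, -0.2], [0, 0, -0.2], [0, 0, -0.2], [0, 0, -0.2], [0, 0, -0.2], [0, 0, -0.2], [0, 0, -0.2], [0, 0, -0.2], [0, 0, -0.2], [0, 0, -0.2], [0, 0, -0.2]], rot=[[0, 0, -0.0774], [0, 0, -0.0774], [0, 0, -0.0774], [0, 0, -0.0774], [0, 0, -0.0774], [0, 0, -0.0774], [0, 0, -0.0774], [0, 0, -0.0774], [0, 0, -0.0774], [0, 0, -0.0774], [0, 0, -0.0774]])

```text
t: 2.07
tool_pos: [0.1153, -0.4865, 0.3036]
ee_rot: [0.0, 0.705, 0.709, -0.0]
force: [-0.4, 0.4, 0.0]
grip_width: 0.0857
grasp_force: 0.0
```

Call:
arm_command(hand=[1, 1, 1, 1, 1, 1, 1, 1, 1, 1, 1, 1], dp=[[0.8, 0.8, 0], [0.8, 0.8, 0], [0.8, 0.8, 0], [0.8, 0.8, 0], [0.8, 0.8, 0], [0.8, 0.8, 0], [0.8, 0.8, 0], [0.8, 0.8, 0], [0.8, 0.8, 0], [0.8, 0.8, 0], [0.8, 0.8, 0], [0.8, 0.8, 0]], rot=[[0, 0, 0], [0, 0, 0], [0, 0, 0], [0, 0, 0], [0, 0, 0], [0, 0, 0], [0, 0, 0], [0, 0, 0], [0, 0, 0], [0, 0, 0], [0, 0, 0], [0, 0, 0]])

```text
t: 3.07
tool_pos: [0.3563, -0.2455, 0.3034]
ee_rot: [0.0, 0.707, 0.707, 0.0]
force: [0.1, 0.2, 0.1]
grip_width: 0.0854
grasp_force: 0.0
```

Call:
arm_command(hand=[1, 1, 1, 1, 1, 1, 1, 1], dp=[[0.8, 0.8, 0], [0.8, 0.8, 0], [0.8, 0.8, 0], [0.8, 0.8, 0], [0.8, 0.8, 0], [0.8, 0.8, 0], [0, 0, 0], [0, 0, 0]], rot=[[0, 0, 0], [0, 0, 0], [0, 0, 0], [0, 0, 0], [0, 0, 0], [0, 0, 0], [0, 0, 0], [0, 0, 0]])

```text
t: 3.73
tool_pos: [0.4761, -0.1259, 0.303]
ee_rot: [-0.0, 0.707, 0.708, -0.0]
force: [-0.4, -0.2, -0.2]
grip_width: 0.0852
grasp_force: 0.0
```

```bash
python3 - <<'E'
from h import *
o=ctrl.get_obs();cal=ctrl.calibration("wrist");im,d=ctrl.capture("wrist");cv2.imwrite("pics/w1.png",im);np.save("w1.npy",d)
print(o["tool_pos"],o["qpos"],cal)
E
```

```text
[ 0.47609983 -0.12586157  0.30295009] [-2.58413408e-01  1.96175840e-01  8.19444674e-02  1.45721051e+00
 -5.58587503e-05  1.31075869e+00] {'intrinsics': array([[297.31863964,   0.        , 252.46790755],
       [  0.        , 297.31863964, 194.40089252],
       [  0.        ,   0.        ,   1.        ]]), 'xyz': array([ 0.47771857, -0.04820889,  0.42789497]), 'orientation': array([1.50587657e-01, 9.88596337e-01, 4.81062854e-04, 6.39042822e-04])}
```

View pics/w1.png

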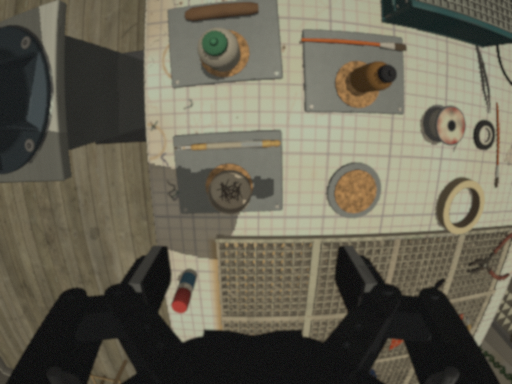

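The wrist view has x to the right and y up. The fid board with the flux bottle is at (217,45), the brush board with the oil at (365,85), the cutter board with the tin at (230,190) and the mat at (355,190). I'll make an ortho-rectified version to measure on.

```bash
cat >> h.py <<'E'
def fproj(cal,P):
    K=np.array(cal["intrinsics"]);q=(np.asarray(P)-np.array(cal["xyz"]))@Rq(cal["orientation"])
    rho=np.hypot(q[...,0],q[...,1]);th=np.arctan2(rho,q[...,2]);s=K[0,0]*th/np.maximum(rho,1e-9)
    return np.stack([K[0,2]+s*q[...,0],K[1,2]+s*q[...,1]],-1)
def f2w(cal,uv,z):
    K=np.array(cal["intrinsics"]);a=(np.array(uv)-K[:2,2])/K[0,0];t=np.hypot(*a)
    r=Rq(cal["orientation"])@np.array([*(a/t*np.sin(t)),np.cos(t)]);o=np.array(cal["xyz"])
    return o+r*(z-o[2])/r[2]
X0,Y1,S=.30,.16,.001  # ortho: col->x, row-> -y, 1 mm
def ortho(im,cal,z,w=480,h=420):
    r,c=np.mgrid[0:h,0:w];P=np.stack([X0+c*S,Y1-r*S,np.full(c.shape,z)],-1)
    m=fproj(cal,P).astype(np.float32);return cv2.remap(im,m[...,0],m[...,1],cv2.INTER_LINEAR)
E
python3 - <<'E'
from h import *
import json
im=cv2.imread("pics/w1.png");cal=ctrl.calibration("wrist")
json.dump({k:np.array(v).tolist() for k,v in cal.items()},open("w1.json","w"))
o=ortho(im,cal,.008);cv2.imwrite("pics/o1.png",cv2.resize(o,None,fx=1.4,fy=1.4))
hsv=cv2.cvtColor(o,cv2.COLOR_BGR2HSV)
for n,(x,y) in dict(cutter=(.44,-.155),brush=(.62,0),fid=(.435,.04)).items():
    c,r=int((x-X0)/S),int((Y1-y)/S)
    m=np.zeros(o.shape[:2],np.uint8);m[max(r-85,0):r+85,max(c-100,0):c+100]=1
    m&=((hsv[...,1]<45)&(hsv[...,2]>60)&(hsv[...,2]<165)).astype(np.uint8)
    m=cv2.morphologyEx(m,cv2.MORPH_OPEN,np.ones((5,5),np.uint8))
    nn,l,s,_=cv2.connectedComponentsWithStats(m)
    k=[i for i in range(1,nn) if s[i,4]>500]
    q=np.argwhere(np.isin(l,k))[:,::-1]
    (a,b),wh,t=cv2.minAreaRect(q.astype(np.float32))
    print(n,round(X0+a*S,4),round(Y1-b*S,4),np.round(wh),round(t,1),s[k,4])
E
```

```text
cutter 0.4375 -0.151 [131. 170.] 87.6 [14272]
brush 0.628 0.0076 [130. 163.] 87.7 [ 2142 11116]
fid 0.4382 0.0432 [127. 160.] 87.9 [12631]
```

View pics/o1.png

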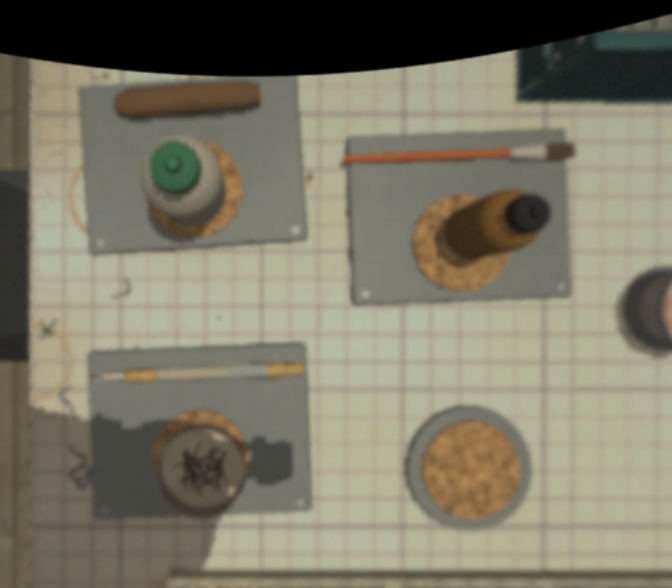

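```bash
python3 - <<'E'
from h import *
import json
cal=json.load(open("w1.json"));im=cv2.imread("pics/w1.png");d=np.load("w1.npy")
for n,uv,z in [("oilcap",(387,74),.106),("fluxcap",(214,43),.123),("tin",(230,190),.033),("mat",(354,190),.011)]: print(n,np.round(f2w(cal,uv,z),4))
a=np.hstack([ortho(im,cal,z)[s] for z,s in [(.033,np.s_[265:395,80:210]),(.106,np.s_[95:225,270:400]),(.123,np.s_[75:205,80:210])]])
a=cv2.resize(a,None,fx=2,fy=2)
cv2.imwrite("pics/o2.png",a)
E
```

```text
oilcap [ 0.6303 -0.0063  0.106 ]
fluxcap [0.4388 0.0159 0.123 ]
tin [ 0.4465 -0.1658  0.033 ]
mat [ 0.6324 -0.1721  0.011 ]
```

View pics/o2.png

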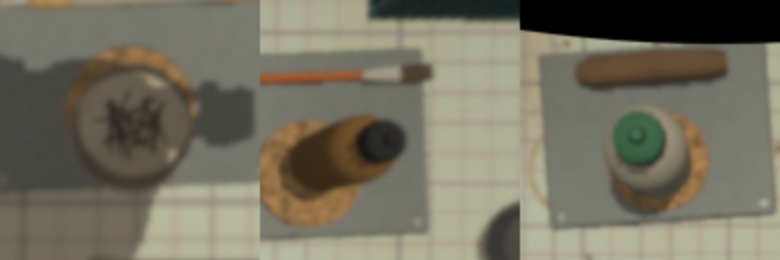

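The tin's rim centre is near (.4475,-.169). Discs (x, y in m):
- cutter (.443,-.1665)
- brush (.629,-.0135)
- fid (.439,.0235)
- mat (.635,-.174)

I'll park the tin first.

Call:
arm_command(hand=[1, 1, 1, 1, 1, 1, 1, 1], dp=[[-0.435, -0.29, 0], [-0.435, -0.29, 0.8], [-0.435, -0.29, 1], [-0.435, -0.29, 1], [0, 0, 1], [0, 0, 1], [0, 0, 1], [0, 0, 0.2]], rot=[[0, 0, -0.004], [0, 0, -0.004], [0, 0, -0.004], [0, 0, -0.004], [0, 0, -0.004], [0, 0, -0.004], [0, 0, 0], [0, 0, 0]])

```text
t: 4.45
tool_pos: [0.4444, -0.1707, 0.1502]
ee_rot: [-0.002, 0.694, 0.72, -0.001]
force: [-1.5, 0.5, -1.0]
grip_width: 0.0852
grasp_force: 0.0
```

Call:
arm_command(hand=[1, 1], dp=[[0, 0, 0], [0, 0, 0]], rot=[[0, 0, 0], [0, 0, 0]])

```text
t: 4.62
tool_pos: [0.447, -0.171, 0.1545]
ee_rot: [0.0, 0.694, 0.72, 0.0]
force: [1.1, 0.1, 0.9]
grip_width: 0.0853
grasp_force: 0.0
```

```bash
cat > w.py <<'E'
from h import *
import sys
# usage: w.py name z xc yc half_mm : wrist picture, ortho crop (4 px/mm, 10 mm grid ticks) at height z
n,z,xc,yc,hf=sys.argv[1],*map(float,sys.argv[2:6])
o=ctrl.get_obs();cal=ctrl.calibration("wrist");im,d=ctrl.capture("wrist");cv2.imwrite(f"pics/{n}_raw.png",im)
k=.00025*(hf/70) ; N=560
r,c=np.mgrid[0:N,0:N];P=np.stack([xc+(c-N/2)*k,yc-(r-N/2)*k,np.full(c.shape,z)],-1)
m=fproj(cal,P).astype(np.float32);a=cv2.remap(im,m[...,0],m[...,1],cv2.INTER_LINEAR)
for t in range(-6,7):
    p=int(N/2+t*.01/k)
    if 0<=p<N:
        cv2.line(a,(p,0),(p,N),(255,0,255) if t==0 else (180,180,0),1);cv2.line(a,(0,p),(N,p),(255,0,255) if t==0 else (180,180,0),1)
cv2.imwrite(f"pics/{n}.png",a);print(np.round(o["tool_pos"],4),np.round(o["ee_rot"],4),o["t"])
E
python3 w.py t1 .033 .4475 -.1695 70
```

```text
[ 0.447  -0.171   0.1545] [3.000e-04 6.941e-01 7.198e-01 1.000e-04] 4.6167
```

View pics/t1.png

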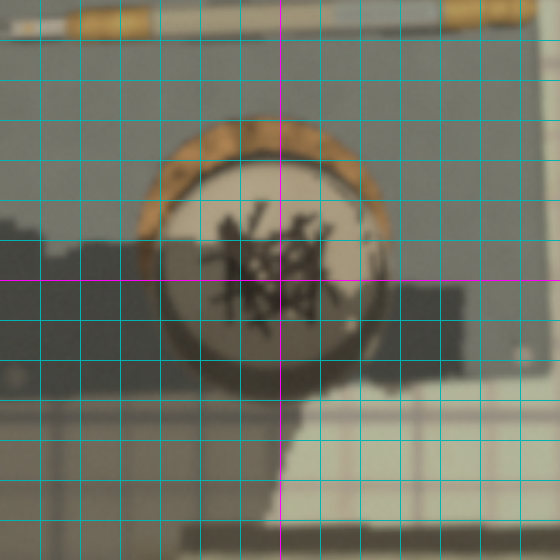

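The tin rim centre is at about (270,276) in the crop, i.e. (.445,-.1685). Correcting and descending.

Call:
arm_command(hand=[1, 1, 1, 1, 1, 1, 1, 1, 1, 1], dp=[[0.1, -0.08, 0.7], [0, 0, 0.8], [0, 0, 0.8], [0, 0, 0.8], [0, 0, 0.8], [0, 0, 0.6], [0, 0, 0.4], [0, 0, 0.24], [0, 0, 0], [0, 0, 0]], rot=[[0, 0, 0], [0, 0, 0], [0, 0, 0], [0, 0, 0], [0, 0, 0], [0, 0, 0], [0, 0, 0], [0, 0, 0], [0, 0, 0], [0, 0, 0]])

```text
t: 5.5
tool_pos: [0.4454, -0.1683, 0.0256]
ee_rot: [0.0, 0.694, 0.72, 0.0]
force: [-0.3, 0.3, -0.9]
grip_width: 0.0858
grasp_force: 0.0
```

Call:
arm_command(hand=[0.4, 0.4, 0.4, 0.4, 0.4, 0.4, 0.4, 0.4], squeeze=30, dp=[[0, 0, 0], [0, 0, 0], [0, 0, 0], [0, 0, 0], [0, 0, 0], [0, 0, 0], [0, 0, 0], [0, 0, 0]], rot=[[0, 0, 0], [0, 0, 0], [0, 0, 0], [0, 0, 0], [0, 0, 0], [0, 0, 0], [0, 0, 0], [0, 0, 0]])

```text
t: 6.17
tool_pos: [0.4455, -0.1683, 0.0259]
ee_rot: [0.001, 0.694, 0.72, 0.0]
force: [-3.6, 1.8, 13.8]
grip_width: 0.059
grasp_force: 29.4
```

Call:
arm_command(hand=[0.4, 0.4, 0.4, 0.4, 0.4, 0.4, 0.4, 0.4, 0.4, 0.4, 0.4, 0.4], dp=[[0, 0, -0.3], [0, 0, -0.6], [0, 0, -0.7], [0, 0.3, -0.7], [-0.1, 0.8, -0.1], [-0.1, 1, 0], [-0.1, 1, 0], [-0.1, 1, 0], [-0.1, 1, 0], [0, 1, 0], [0, 0.8, 0], [0, 0.4, 0]], rot=[[0, 0, 0], [0, 0, 0], [0, 0, 0], [0, 0, 0], [0, 0, 0], [0, 0, 0], [0, 0, 0], [0, 0, 0], [0, 0, 0], [0, 0, 0], [0, 0, 0], [0, 0, 0]])

```text
t: 7.17
tool_pos: [0.6298, -0.1736, 0.0852]
ee_rot: [0.0, 0.694, 0.72, 0.0]
force: [0.8, -0.2, -1.3]
grip_width: 0.0592
grasp_force: 32.7
```

Call:
arm_command(hand=[0.4, 0.4, 0.4], dp=[[0, 0.26, 0], [0, 0, 0], [0, 0, 0]], rot=[[0, 0, 0], [0, 0, 0], [0, 0, 0]])

```text
t: 7.42
tool_pos: [0.6338, -0.1735, 0.085]
ee_rot: [-0.0, 0.694, 0.72, -0.0]
force: [-0.9, -0.7, -0.7]
grip_width: 0.059
grasp_force: 32.7
```

```bash
python3 w.py t2 .011 .635 -.174 70
```

```text
[ 0.6338 -0.1735  0.085 ] [-1.000e-04  6.939e-01  7.201e-01 -1.000e-04] 7.4167
```

View pics/t2.png

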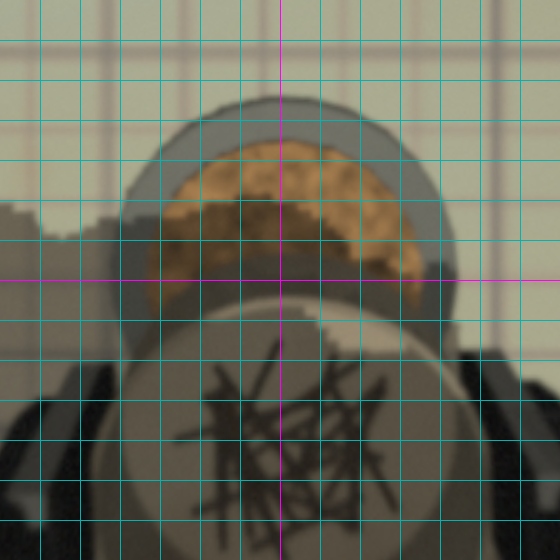

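The mat disc centre is at about (284,280), i.e. (.636,-.174). The tin lines up with it, so I'm lowering and releasing.

Call:
arm_command(hand=[0.4, 0.4, 0.4, 0.4, 0.4, 0.4, 0.4], dp=[[-0.02, 0.08, 0.5], [0, 0, 0.7], [0, 0, 0.6], [0, 0, 0.34], [0, 0, 0.18], [0, 0, 0], [0, 0, 0]], rot=[[0, 0, 0], [0, 0, 0], [0, 0, 0], [0, 0, 0], [0, 0, 0], [0, 0, 0], [0, 0, 0]])

```text
t: 8.05
tool_pos: [0.6361, -0.174, 0.0269]
ee_rot: [0.0, 0.694, 0.72, 0.0]
force: [-0.7, 0.6, -0.6]
grip_width: 0.0591
grasp_force: 33.2
```

Call:
arm_command(hand=[1, 1, 1, 1, 1, 1, 1, 1, 1, 1], dp=[[0, 0, 0], [0, 0, 0], [0, 0, 0], [0, 0, 0], [0, 0, -0.3], [0, 0, -0.7], [0, 0, -1], [0, 0, -1], [0, 0, -1], [0, 0, -1]], rot=[[0, 0, 0], [0, 0, 0], [0, 0, 0], [0, 0, 0], [0, 0, 0], [0, 0, 0], [0, 0, 0], [0, 0, 0], [0, 0, 0], [0, 0, 0]])

```text
t: 8.88
tool_pos: [0.6361, -0.1739, 0.1538]
ee_rot: [0.0, 0.694, 0.72, 0.0]
force: [-0.1, -0.5, -0.2]
grip_width: 0.0857
grasp_force: 0.0
```

Call:
arm_command(hand=[1, 1, 1, 1, 1, 1, 1, 1], dp=[[0.2, 0, -0.7], [0.6, 0, -0.8], [0.8, 0, -0.5], [0.8, 0, 0], [0.8, 0, 0], [0.4, 0, 0], [0, 0, 0], [0, 0, 0]], rot=[[0, 0, 0], [0, 0, 0], [0, 0, 0], [0, 0, 0], [0, 0, 0], [0, 0, 0], [0, 0, 0], [0, 0, 0]])

```text
t: 9.55
tool_pos: [0.6329, -0.084, 0.202]
ee_rot: [0.0, 0.694, 0.72, -0.0]
force: [-0.1, -0.5, -0.7]
grip_width: 0.0851
grasp_force: 0.0
```

```bash
python3 w.py t3 .106 .632 -.006 70; python3 - <<'E'
import cv2
im=cv2.imread("pics/t3.png");print(im.shape)
E
```

```text
[ 0.6329 -0.084   0.202 ] [ 1.000e-04  6.936e-01  7.204e-01 -1.000e-04] 9.55
(560, 560, 3)
```

View pics/t3.png

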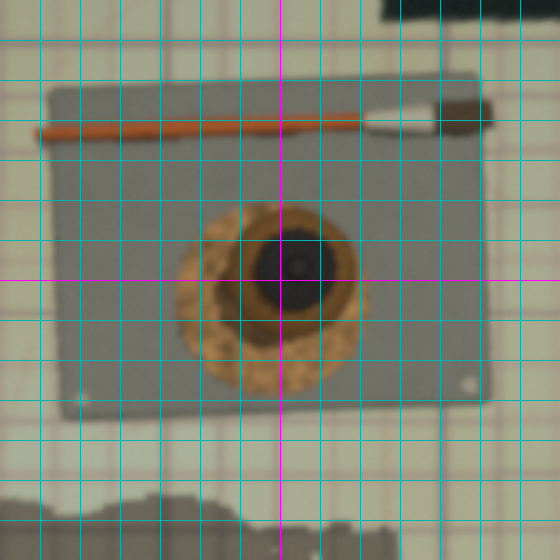

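The oil cap centre is at (294,270), i.e. (.6355,-.0035), and the brush disc is at about (.629,-.013).

Call:
arm_command(hand=[1, 1, 1, 1, 1, 1, 1, 1, 1, 1, 1, 1], dp=[[0.4, 0.04, 0], [0.8, 0.06, 0], [0.8, 0.06, 0], [0.8, 0.06, 0], [0.4, 0, 0.2], [0, 0, 0.7], [0, 0, 0.8], [0, 0, 0.9], [0, 0, 0.9], [0, 0, 0.9], [0, 0, 0.6], [0, 0, 0.3]], rot=[[0, 0, 0], [0, 0, 0], [0, 0, 0], [0, 0, 0], [0, 0, 0], [0, 0, 0], [0, 0, 0], [0, 0, 0], [0, 0, 0], [0, 0, 0], [0, 0, 0], [0, 0, 0]])

```text
t: 10.6
tool_pos: [0.634, -0.0043, 0.0666]
ee_rot: [-0.001, 0.694, 0.72, -0.001]
force: [1.1, 0.4, -0.7]
grip_width: 0.0851
grasp_force: 0.0
```

Call:
arm_command(hand=[1, 1, 0.2, 0.2, 0.2, 0.2, 0.2, 0.2, 0.2, 0.2, 0.2, 0.2], squeeze=30, dp=[[0, 0, 0], [0, 0, 0], [0, 0, 0], [0, 0, 0], [0, 0, 0], [0, 0, 0], [0, 0, 0], [0, 0, 0], [0, 0, 0], [0, 0, 0], [0, 0, 0], [0, 0, 0]], rot=[[0, 0, 0], [0, 0, 0], [0, 0, 0], [0, 0, 0], [0, 0, 0], [0, 0, 0], [0, 0, 0], [0, 0, 0], [0, 0, 0], [0, 0, 0], [0, 0, 0], [0, 0, 0]])

```text
t: 11.6
tool_pos: [0.6357, -0.0039, 0.0701]
ee_rot: [0.0, 0.694, 0.72, 0.0]
force: [-2.0, 0.5, 6.7]
grip_width: 0.0368
grasp_force: 29.0
```

Call:
arm_command(hand=[0.2, 0.2, 0.2, 0.2, 0.2, 0.2, 0.2, 0.2, 0.2, 0.2, 0.2, 0.2], dp=[[0, 0, -0.3], [0, 0, -0.7], [0, 0, -0.8], [-0.08, -0.1, -0.6], [-0.31, -0.4, 0], [-0.55, -0.7, 0], [-0.7, -0.9, 0], [-0.7, -0.9, 0], [-0.7, -0.9, 0], [-0.7, -0.9, 0], [-0.7, -0.9, 0], [-0.7, -0.9, 0]], rot=[[0, 0, 0], [0, 0, 0], [0, 0, 0], [0, 0, 0], [0, 0, 0], [0, 0, 0], [0, 0, 0], [0, 0, 0], [0, 0, 0], [0, 0, 0], [0, 0, 0], [0, 0, 0]])

```text
t: 12.6
tool_pos: [0.4743, -0.1391, 0.1299]
ee_rot: [0.0, 0.694, 0.72, 0.0]
force: [1.3, -0.6, -0.1]
grip_width: 0.0368
grasp_force: 29.8
```

Call:
arm_command(hand=[0.2, 0.2, 0.2, 0.2, 0.2], dp=[[-0.6, -0.74, 0], [-0.33, -0.43, 0], [-0.15, -0.17, 0], [0, 0, 0], [0, 0, 0]], rot=[[0, 0, 0], [0, 0, 0], [0, 0, 0], [0, 0, 0], [0, 0, 0]])

```text
t: 13.02
tool_pos: [0.4436, -0.1664, 0.1296]
ee_rot: [0.0, 0.694, 0.72, 0.0]
force: [0.2, -0.3, -0.3]
grip_width: 0.0365
grasp_force: 29.8
```

```bash
python3 w.py t4 .011 .443 -.1665 70
```

```text
[ 0.4436 -0.1664  0.1296] [2.000e-04 6.939e-01 7.201e-01 3.000e-04] 13.0167
```

View pics/t4.png

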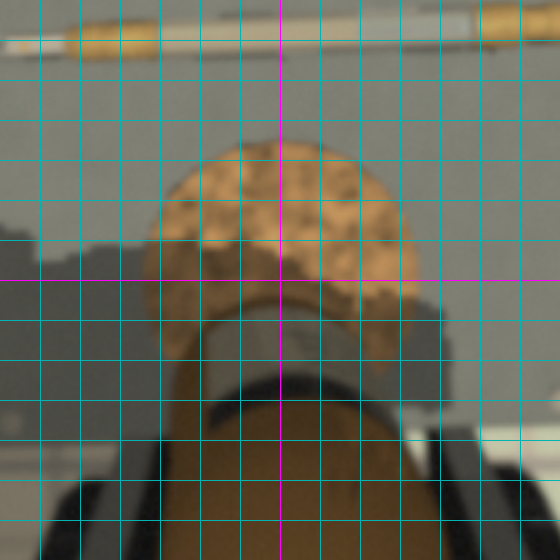

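The disc centre is at (281,279) in the crop, so the bottle is aligned. Lowering it.

Call:
arm_command(hand=[0.2, 0.2, 0.2, 0.2, 0.2, 0.2, 0.2], dp=[[0, 0, 0.5], [0, 0, 0.7], [0, 0, 0.6], [0, 0, 0.34], [0, 0, 0.18], [0, 0, 0], [0, 0, 0]], rot=[[0, 0, 0], [0, 0, 0], [0, 0, 0], [0, 0, 0], [0, 0, 0], [0, 0, 0], [0, 0, 0]])

```text
t: 13.65
tool_pos: [0.4433, -0.1665, 0.0717]
ee_rot: [0.0, 0.694, 0.72, 0.0]
force: [-0.5, -0.3, -1.4]
grip_width: 0.0366
grasp_force: 29.6
```

Call:
arm_command(hand=[0.8, 0.8, 0.8, 0.8, 0.8, 0.8, 1, 1, 1, 1, 1, 1], dp=[[0, 0, 0], [0, 0, 0], [0, 0, 0], [0, 0, 0], [0, 0, 0], [0, 0, -0.3], [0, 0, -0.7], [0, 0, -1], [0, 0, -1], [0, 0, -1], [0, 0, -1], [0, 0, -0.4]], rot=[[0, 0, 0], [0, 0, 0], [0, 0, 0], [0, 0, 0], [0, 0, 0], [0, 0, 0], [0, 0, 0], [0, 0, 0], [0, 0, 0], [0, 0, 0], [0, 0, 0], [0, 0, 0]])

```text
t: 14.65
tool_pos: [0.4437, -0.167, 0.21]
ee_rot: [0.002, 0.694, 0.72, 0.001]
force: [1.0, 0.3, 1.3]
grip_width: 0.0855
grasp_force: 0.0
```

Call:
arm_command(hand=[1, 1, 1, 1, 1, 1, 1, 1], dp=[[0.4, 0, -0.4], [0.8, 0, -0.4], [0.8, 0, -0.3], [0.8, 0, 0], [0.8, 0, 0], [0.5, 0, 0], [0, 0, 0], [0, 0, 0]], rot=[[0, 0, 0], [0, 0, 0], [0, 0, 0], [0, 0, 0], [0, 0, 0], [0, 0, 0], [0, 0, 0], [0, 0, 0]])

```text
t: 15.32
tool_pos: [0.4387, -0.0635, 0.2335]
ee_rot: [-0.0, 0.693, 0.721, -0.0]
force: [-0.5, -0.1, -0.4]
grip_width: 0.0855
grasp_force: 0.0
```

```bash
python3 w.py t5 .123 .439 .016 70; python3 - <<'E'
from h import *
print(ctrl.calibration("wrist")["xyz"])
E
```

```text
[ 0.4387 -0.0635  0.2335] [-3.000e-04  6.933e-01  7.206e-01 -2.000e-04] 15.3167
[0.43762803 0.01353488 0.35847601]
```

View pics/t5.png

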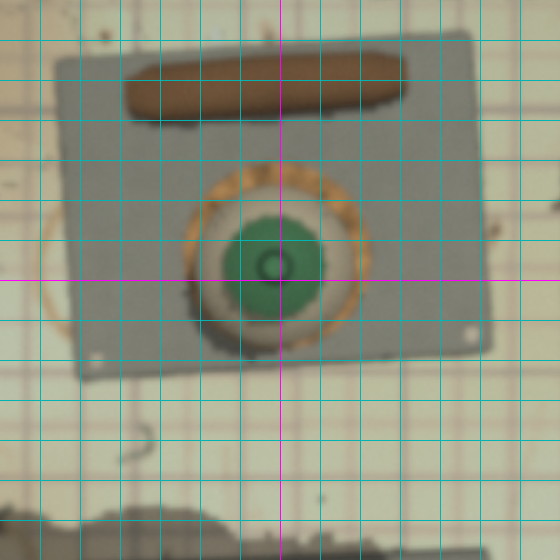

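The flux cap is at (274,268), i.e. (.4375,.019), and the fid disc is at about (.439,.026).

Call:
arm_command(hand=[1, 1, 1, 1, 1, 1, 1, 1, 1, 1, 1, 1], dp=[[0.4, 0.02, 0], [0.9, 0.04, 0], [0.9, 0.02, 0], [0.8, 0, 0], [0.3, 0, 0.6], [0, 0, 0.9], [0, 0, 1], [0, 0, 1], [0, 0, 1], [0, 0, 0.8], [0, 0, 0.48], [0, 0, 0.2]], rot=[[0, 0, 0], [0, 0, 0], [0, 0, 0], [0, 0, 0], [0, 0, 0], [0, 0, 0], [0, 0, 0], [0, 0, 0], [0, 0, 0], [0, 0, 0], [0, 0, 0], [0, 0, 0]])

```text
t: 16.37
tool_pos: [0.4368, 0.0182, 0.0825]
ee_rot: [-0.001, 0.694, 0.72, -0.001]
force: [-0.8, -1.3, -0.6]
grip_width: 0.0854
grasp_force: 0.0
```

Call:
arm_command(hand=[1, 1, 0.3, 0.3, 0.3, 0.3, 0.3, 0.3, 0.3, 0.3, 0.3, 0.3], squeeze=35, dp=[[0, 0, 0], [0, 0, 0], [0, 0, 0], [0, 0, 0], [0, 0, 0], [0, 0, 0], [0, 0, 0], [0, 0, 0], [0, 0, 0], [0, 0, 0], [0, 0, 0], [0, 0, 0]], rot=[[0, 0, 0], [0, 0, 0], [0, 0, 0], [0, 0, 0], [0, 0, 0], [0, 0, 0], [0, 0, 0], [0, 0, 0], [0, 0, 0], [0, 0, 0], [0, 0, 0], [0, 0, 0]])

```text
t: 17.37
tool_pos: [0.4383, 0.0184, 0.0851]
ee_rot: [0.0, 0.694, 0.72, 0.0]
force: [-3.2, 0.7, 11.7]
grip_width: 0.0458
grasp_force: 34.1
```

Call:
arm_command(hand=[0.3, 0.3, 0.3, 0.3, 0.3, 0.3, 0.3, 0.3, 0.3, 0.3, 0.3, 0.3], dp=[[0, 0, -0.3], [0, 0, -0.7], [0, 0, -0.8], [0, 0.1, -0.6], [-0.1, 0.4, 0], [-0.16, 0.7, 0], [-0.2, 0.9, 0], [-0.2, 0.95, 0], [-0.2, 0.95, 0], [-0.2, 0.95, 0], [-0.2, 0.9, 0], [-0.15, 0.8, 0]], rot=[[0, 0, 0], [0, 0, 0], [0, 0, 0], [0, 0, 0], [0, 0, 0], [0, 0, 0], [0, 0, 0], [0, 0, 0], [0, 0, 0], [0, 0, 0], [0, 0, 0], [0, 0, 0]])

```text
t: 18.37
tool_pos: [0.6069, -0.0113, 0.1434]
ee_rot: [-0.0, 0.694, 0.72, -0.0]
force: [-0.3, -0.5, -1.8]
grip_width: 0.0458
grasp_force: 36.6
```

Call:
arm_command(hand=[0.3, 0.3, 0.3, 0.3], dp=[[-0.1, 0.6, 0], [-0.03, 0.33, 0], [0, 0, 0], [0, 0, 0]], rot=[[0, 0, 0], [0, 0, 0], [0, 0, 0], [0, 0, 0]])

```text
t: 18.7
tool_pos: [0.6287, -0.0133, 0.1433]
ee_rot: [-0.0, 0.694, 0.72, -0.0]
force: [0.4, 0.3, -1.5]
grip_width: 0.0459
grasp_force: 36.6
```

```bash
python3 w.py t6 .011 .629 -.013 70
```

```text
[ 0.6287 -0.0133  0.1433] [-4.000e-04  6.939e-01  7.201e-01 -4.000e-04] 18.7
```

View pics/t6.png

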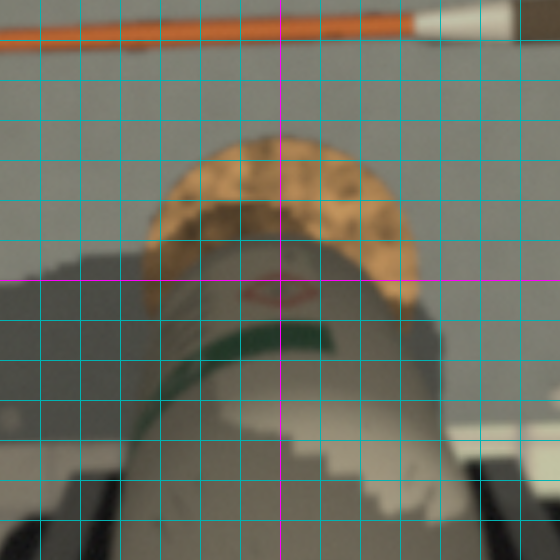

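The disc centre is at (281,276), i.e. (.629,-.012). I'll shift by 1 mm and lower.

Call:
arm_command(hand=[0.3, 0.3, 0.3, 0.3, 0.3, 0.3, 0.3], dp=[[0.04, 0.02, 0.5], [0, 0, 0.7], [0, 0, 0.6], [0, 0, 0.3], [0, 0, 0.17], [0, 0, 0], [0, 0, 0]], rot=[[0, 0, 0], [0, 0, 0], [0, 0, 0], [0, 0, 0], [0, 0, 0], [0, 0, 0], [0, 0, 0]])

```text
t: 19.33
tool_pos: [0.6293, -0.0121, 0.0882]
ee_rot: [0.0, 0.694, 0.72, 0.0]
force: [-0.0, -0.8, -1.5]
grip_width: 0.046
grasp_force: 36.6
```

Call:
arm_command(hand=[0.85, 0.85, 0.85, 0.85, 0.85, 0.85, 1, 1, 1, 1, 1, 1], dp=[[0, 0, 0], [0, 0, 0], [0, 0, 0], [0, 0, 0], [0, 0, 0], [0, 0, -0.3], [0, 0, -0.7], [0, 0, -1], [0, 0, -1], [0, 0, -1], [0, 0, -0.8], [0, 0, -0.4]], rot=[[0, 0, 0], [0, 0, 0], [0, 0, 0], [0, 0, 0], [0, 0, 0], [0, 0, 0], [0, 0, 0], [0, 0, 0], [0, 0, 0], [0, 0, 0], [0, 0, 0], [0, 0, 0]])

```text
t: 20.33
tool_pos: [0.63, -0.0121, 0.221]
ee_rot: [0.001, 0.694, 0.72, 0.001]
force: [-0.2, 0.6, 0.2]
grip_width: 0.0854
grasp_force: 0.0
```

Call:
arm_command(hand=[1, 1, 1, 1, 1, 1, 1, 1, 1, 1, 1, 1], dp=[[-0.3, 0, 0], [-0.7, 0, 0], [-0.9, 0, 0], [-0.9, 0, 0], [-0.9, 0, 0], [-0.9, 0, 0], [-0.9, 0, 0], [-0.7, 0, 0.5], [-0.28, 0, 0.8], [0, 0, 0.8], [0, 0, 0.5], [0, 0, 0]], rot=[[0, 0, 0], [0, 0, 0], [0, 0, 0], [0, 0, 0], [0, 0, 0], [0, 0, 0], [0, 0, 0], [0, 0, 0], [0, 0, 0], [0, 0, 0], [0, 0, 0], [0, 0, 0]])

```text
t: 21.33
tool_pos: [0.633, -0.1743, 0.1481]
ee_rot: [-0.003, 0.694, 0.72, -0.002]
force: [0.3, 0.2, -0.5]
grip_width: 0.0857
grasp_force: 0.0
```

```bash
python3 w.py t7 .033 .636 -.174 70
```

```text
[ 0.633  -0.1743  0.1481] [-0.0027  0.6941  0.7198 -0.0015] 21.3333
```

View pics/t7.png

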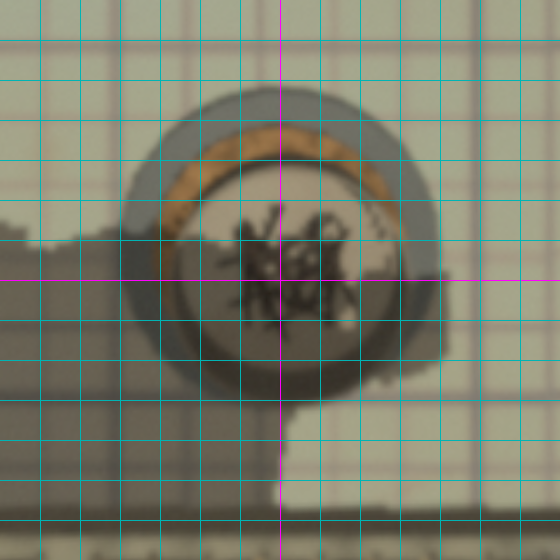

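The tin rim centre is at about (286,281), i.e. (.637,-.174), as placed. Descending.

Call:
arm_command(hand=[1, 1, 1, 1, 1, 1, 1, 1, 1], dp=[[0, 0, 0.5], [0, 0, 0.8], [0, 0, 0.9], [0, 0, 0.9], [0, 0, 0.8], [0, 0, 0.5], [0, 0, 0.3], [0, 0, 0], [0, 0, 0]], rot=[[0, 0, 0], [0, 0, 0], [0, 0, 0], [0, 0, 0], [0, 0, 0], [0, 0, 0], [0, 0, 0], [0, 0, 0], [0, 0, 0]])

```text
t: 22.13
tool_pos: [0.6355, -0.1741, 0.0358]
ee_rot: [0.0, 0.694, 0.72, 0.0]
force: [-0.4, -0.4, 1.7]
grip_width: 0.0851
grasp_force: 0.0
```

Call:
arm_command(hand=[1, 1, 1, 0.4, 0.4, 0.4, 0.4, 0.4, 0.4, 0.4, 0.4], squeeze=30, dp=[[0, 0.04, 0.2], [0, 0, 0.16], [0, 0, 0], [0, 0, 0], [0, 0, 0], [0, 0, 0], [0, 0, 0], [0, 0, 0], [0, 0, 0], [0, 0, 0], [0, 0, 0]], rot=[[0, 0, 0], [0, 0, 0], [0, 0, 0], [0, 0, 0], [0, 0, 0], [0, 0, 0], [0, 0, 0], [0, 0, 0], [0, 0, 0], [0, 0, 0], [0, 0, 0]])

```text
t: 23.05
tool_pos: [0.6363, -0.174, 0.0268]
ee_rot: [0.0, 0.694, 0.72, 0.0]
force: [-1.8, 0.7, 4.7]
grip_width: 0.0594
grasp_force: 32.0
```

Call:
arm_command(hand=[0.4, 0.4, 0.4, 0.4, 0.4, 0.4, 0.4, 0.4, 0.4, 0.4, 0.4, 0.4], dp=[[0, 0, -0.3], [0, 0, -0.7], [0, 0, -0.9], [0, 0, -1], [0, 0, -1], [0, 0, -1], [0, 0, -0.9], [0, 0, -0.6], [0.3, -0.27, -0.2], [0.6, -0.55, 0], [0.8, -0.73, 0], [0.9, -0.83, 0]], rot=[[0, 0, 0], [0, 0, 0], [0, 0, 0], [0, 0, 0], [0, 0, 0], [0, 0, 0], [0, 0, 0], [0, 0, 0], [0, 0, 0], [0, 0, 0], [0, 0, 0], [0, 0, 0]])

```text
t: 24.05
tool_pos: [0.5731, -0.1106, 0.1904]
ee_rot: [-0.0, 0.694, 0.72, -0.0]
force: [0.7, -0.2, 0.6]
grip_width: 0.059
grasp_force: 32.6
```

Call:
arm_command(hand=[0.4, 0.4, 0.4, 0.4, 0.4, 0.4, 0.4, 0.4, 0.4, 0.4, 0.4, 0.4], dp=[[0.9, -0.83, 0], [0.9, -0.83, 0], [0.9, -0.83, 0], [0.9, -0.83, 0], [0.9, -0.83, 0], [0.6, -0.55, 0], [0.4, -0.36, 0], [0.18, -0.15, 0.4], [0, 0, 0.7], [0, 0, 0.8], [0, 0, 0.8], [0, 0, 0.6]], rot=[[0, 0, 0], [0, 0, 0], [0, 0, 0], [0, 0, 0], [0, 0, 0], [0, 0, 0], [0, 0, 0], [0, 0, 0], [0, 0, 0], [0, 0, 0], [0, 0, 0], [0, 0, 0]])

```text
t: 25.05
tool_pos: [0.4381, 0.0259, 0.107]
ee_rot: [-0.0, 0.694, 0.72, -0.0]
force: [-0.7, -0.1, -1.0]
grip_width: 0.0591
grasp_force: 32.6
```

Call:
arm_command(hand=[0.4, 0.4, 0.4], dp=[[0, 0, 0.5], [0, 0, 0.2], [0, 0, 0]], rot=[[0, 0, 0], [0, 0, 0], [0, 0, 0]])

```text
t: 25.3
tool_pos: [0.438, 0.0258, 0.0901]
ee_rot: [-0.001, 0.694, 0.72, -0.001]
force: [-0.5, -0.0, -0.9]
grip_width: 0.0591
grasp_force: 32.6
```

```bash
python3 w.py t8 .011 .439 .0258 70
```

```text
[0.438  0.0258 0.0901] [-6.000e-04  6.939e-01  7.201e-01 -7.000e-04] 25.3
```

View pics/t8.png

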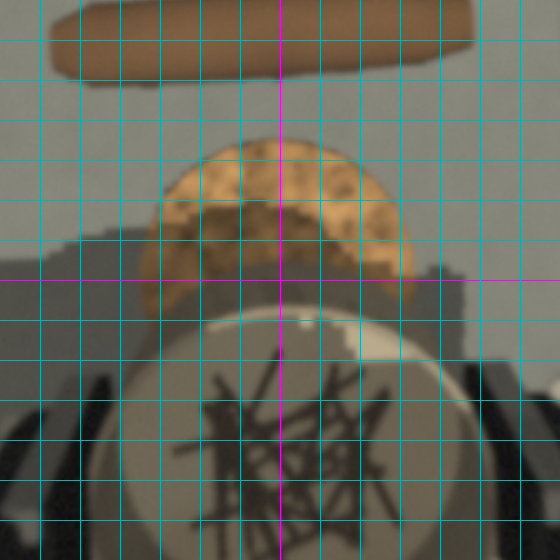

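The disc centre is at (278,277), which is aligned. Lowering and releasing the tin.

Call:
arm_command(hand=[0.4, 0.4, 0.4, 0.4, 0.4, 0.4, 0.4, 0.4], dp=[[0.03, 0.01, 0.5], [0, 0, 0.7], [0, 0, 0.6], [0, 0, 0.4], [0, 0, 0.2], [0, 0, 0.1], [0, 0, 0], [0, 0, 0]], rot=[[0, 0, 0], [0, 0, 0], [0, 0, 0], [0, 0, 0], [0, 0, 0], [0, 0, 0], [0, 0, 0], [0, 0, 0]])

```text
t: 26.02
tool_pos: [0.4397, 0.0266, 0.0293]
ee_rot: [0.0, 0.694, 0.72, 0.0]
force: [0.9, 0.1, 0.3]
grip_width: 0.0591
grasp_force: 32.6
```

Call:
arm_command(hand=[1, 1, 1, 1, 1, 1, 1, 1, 1, 1, 1, 1], dp=[[0, 0, 0], [0, 0, 0], [0, 0, 0], [0, 0, 0], [0, 0, -0.3], [0, 0, -0.7], [0, 0, -1], [0, 0, -1], [0, 0, -1], [0, 0, -1], [0, 0, -1], [0, 0, -1]], rot=[[0, 0, 0], [0, 0, 0], [0, 0, 0], [0, 0, 0], [0, 0, 0], [0, 0, 0], [0, 0, 0], [0, 0, 0], [0, 0, 0], [0, 0, 0], [0, 0, 0], [0, 0, 0]])

```text
t: 27.02
tool_pos: [0.4388, 0.0266, 0.2055]
ee_rot: [0.0, 0.694, 0.72, 0.0]
force: [1.1, -0.1, 0.2]
grip_width: 0.085
grasp_force: 0.0
```

Call:
arm_command(hand=[1, 1, 1, 1, 1, 1, 1, 1, 1, 1, 1], dp=[[-0.3, 0.1, -1], [-0.6, 0.3, -1], [-0.9, 0.4, -1], [-0.9, 0.4, -0.6], [-0.9, 0.4, 0], [-0.9, 0.4, 0], [-0.6, 0.2, 0], [-0.4, 0.1, 0], [-0.2, 0, 0], [0, 0, 0], [0, 0, 0]], rot=[[0, 0, 0], [0, 0, 0], [0, 0, 0], [0, 0, 0], [0, 0, 0], [0, 0, 0], [0, 0, 0], [0, 0, 0], [0, 0, 0], [0, 0, 0], [0, 0, 0]])

```text
t: 27.93
tool_pos: [0.5015, -0.1132, 0.2938]
ee_rot: [-0.0, 0.694, 0.72, 0.0]
force: [-0.6, 0.1, 0.9]
grip_width: 0.0853
grasp_force: 0.0
```

```bash
python3 - <<'E'
from h import *
o=ctrl.get_obs();cal=ctrl.calibration("wrist");im,d=ctrl.capture("wrist")
print(np.round(o["tool_pos"],3),np.round(cal["xyz"],4),o["grip_width"])
def crop(z,xc,yc,N=260,k=.0005):
    r,c=np.mgrid[0:N,0:N];P=np.stack([xc+(c-N/2)*k,yc-(r-N/2)*k,np.full(c.shape,z)],-1)
    m=fproj(cal,P).astype(np.float32);a=cv2.remap(im,m[...,0],m[...,1],cv2.INTER_LINEAR)
    cv2.line(a,(N//2,0),(N//2,N),(255,0,255),1);cv2.line(a,(0,N//2),(N,N//2),(255,0,255),1);return a
rows=[[crop(z,x,y),crop(.011,x,y)] for x,y,z in [(.4433,-.166,.106),(.629,-.012,.123),(.4385,.0265,.033)]]
cv2.imwrite("pics/fin.png",np.vstack([np.hstack([r[0] for r in rows]),np.hstack([r[1] for r in rows])]))
E
```

```text
[ 0.502 -0.113  0.294] [ 0.5003 -0.0356  0.4187] 0.08525568585298993
```

View pics/fin.png

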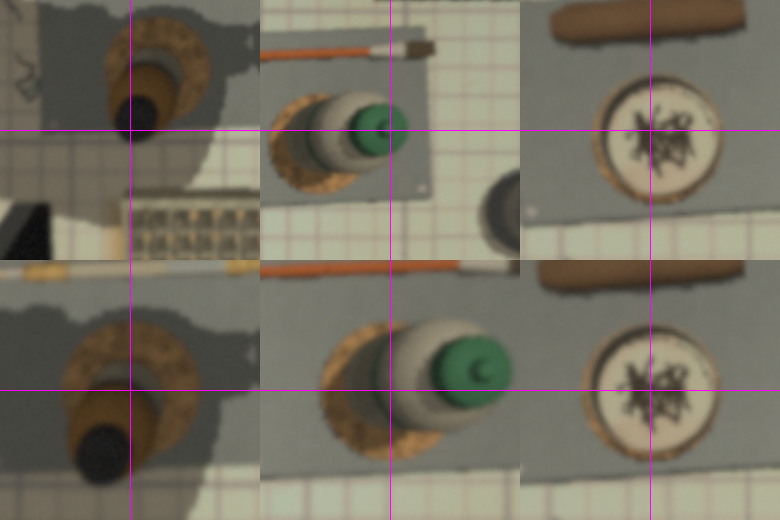

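All three look roughly centred, but the oblique caps read a few mm towards the camera. I'll check numerically from directly above each, and with the top camera.

Call:
arm_command(hand=[1, 1, 1, 1, 1, 1], dp=[[0.4, -0.4, 0], [0.8, -0.75, 0], [0.8, -0.75, 0], [0.56, -0.53, 0], [0, 0, 0], [0, 0, 0]], rot=[[0, 0, 0], [0, 0, 0], [0, 0, 0], [0, 0, 0], [0, 0, 0], [0, 0, 0]])

```text
t: 28.48
tool_pos: [0.4383, -0.0508, 0.2942]
ee_rot: [0.0, 0.693, 0.721, 0.0]
force: [-0.3, 0.4, -0.0]
grip_width: 0.0857
grasp_force: 0.0
```

```bash
cat > chk.py <<'E'
from h import *
import sys
from scipy.optimize import least_squares
# circle fits in wrist ortho: disc at z=.011 (cork colour), object top at zt
xc,yc,zt,kind=float(sys.argv[1]),float(sys.argv[2]),float(sys.argv[3]),sys.argv[4]
o=ctrl.get_obs();cal=ctrl.calibration("wrist");im,d=ctrl.capture("wrist");cv2.imwrite(f"pics/c_{kind}.png",im)
print("tcp",np.round(o["tool_pos"],4),"cam",np.round(cal["xyz"],4))
N,k=400,.0003
def orth(z):
    r,c=np.mgrid[0:N,0:N];P=np.stack([xc+(c-N/2)*k,yc-(r-N/2)*k,np.full(c.shape,z)],-1)
    m=fproj(cal,P).astype(np.float32);return cv2.cvtColor(cv2.remap(im,m[...,0],m[...,1],cv2.INTER_CUBIC),cv2.COLOR_BGR2HSV).astype(int)
def w(c): return np.round([xc+(c[0]-N/2)*k,yc-(c[1]-N/2)*k],4)
h=orth(.011);r,c=np.mgrid[0:N,0:N];rad=np.hypot(r-N/2,c-N/2)*k
m=((h[...,0]<22)&(h[...,1]>75)&(rad<.042)).astype(np.uint8);m=cv2.morphologyEx(m,cv2.MORPH_OPEN,np.ones((5,5),np.uint8))
# outermost cork pixel per direction, robust circle of radius 35 mm
q=np.argwhere(m)[:,::-1]-N/2;ang=np.degrees(np.arctan2(q[:,1],q[:,0])).astype(int)//4;rr=np.hypot(*q.T)
e=np.array([q[ang==a][np.argmax(rr[ang==a])] for a in np.unique(ang)])
e=e[np.hypot(*e.T)*k>.028]
s=least_squares(lambda p:np.hypot(*(e-p[:2]).T)-p[2],[0,0,.035/k],loss="soft_l1")
print("disc",w(s.x[:2]+N/2),"r",round(s.x[2]*k,4),len(e))
h=orth(zt)
if kind=="flux": m=(abs(h[...,0]-70)<20)&(h[...,1]>70)&(rad<.025)
elif kind=="oil": m=(h[...,2]<55)&(rad<.03)
else: m=(h[...,1]<90)&(h[...,2]>130)&(rad<.033)
m=cv2.morphologyEx(m.astype(np.uint8),cv2.MORPH_OPEN,np.ones((5,5),np.uint8))
n,l,st,ce=cv2.connectedComponentsWithStats(m);i=1+np.argmax(st[1:,4])
cc,rd=cv2.minEnclosingCircle(np.argwhere(l==i)[:,::-1].astype(np.float32))
print(kind,"centroid",w(ce[i]),"circ",w(cc),"r",round(rd*k,4))
E
python3 chk.py .4385 .0265 .033 tin
python3 - <<'E'
from m import *
im,d,cal=topmap("top2");P=cloud(d,cal)
print(tops(P,dict(oil=(.443,-.167,.102,0),flux=(.629,-.012,.118,0),tin=(.4385,.0265,.03,0),glue=(.37,-.326,.092,0),spool=(.78,-.06,.04,0))))
E
```

```text
tcp [ 0.4383 -0.0508  0.2942] cam [0.4368 0.0268 0.4191]
disc [0.4383 0.0263] r 0.0343 56
tin centroid [0.4414 0.0248] circ [0.4413 0.0254] r 0.0292
{'oil': None, 'flux': (array([ 0.6357, -0.0139,  0.1169]), array([ 0.6344, -0.0135]), 0.0116, 25), 'tin': None, 'glue': (array([ 0.3722, -0.3259,  0.0913]), array([ 0.3724, -0.3259]), 0.0125, 55), 'spool': (array([ 0.7807, -0.0604,  0.0404]), array([ 0.7813, -0.0602]), 0.0314, 235)}
```

Call:
arm_command(hand=[1, 1, 1, 1, 1, 1, 1, 1, 1, 1, 1, 1], dp=[[-0.1, 0.4, 0], [-0.2, 0.8, 0], [-0.2, 0.9, 0], [-0.2, 0.9, 0], [-0.2, 0.9, 0], [-0.2, 0.9, 0], [-0.2, 0.9, 0], [-0.2, 0.8, 0], [-0.2, 0.7, 0], [-0.15, 0.36, 0], [0, 0, 0], [0, 0, 0]], rot=[[0, 0, 0], [0, 0, 0], [0, 0, 0], [0, 0, 0], [0, 0, 0], [0, 0, 0], [0, 0, 0], [0, 0, 0], [0, 0, 0], [0, 0, 0], [0, 0, 0], [0, 0, 0]])

```text
t: 29.58
tool_pos: [0.63, -0.0917, 0.2923]
ee_rot: [-0.001, 0.694, 0.72, -0.0]
force: [-0.5, 0.0, -0.2]
grip_width: 0.0857
grasp_force: 0.0
```

```bash
python3 chk.py .629 -.012 .123 flux
```

```text
tcp [ 0.63   -0.0917  0.2923] cam [ 0.629  -0.0141  0.4172]
disc [ 0.6294 -0.0121] r 0.0346 91
flux centroid [ 0.6287 -0.011 ] circ [ 0.6287 -0.0109] r 0.0121
```

Call:
arm_command(hand=[1, 1, 1, 1, 1, 1, 1, 1, 1, 1, 1, 1], dp=[[-0.3, -0.4, 0], [-0.5, -0.75, 0], [-0.6, -0.8, 0], [-0.6, -0.8, 0], [-0.6, -0.8, 0], [-0.6, -0.8, 0], [-0.6, -0.8, 0], [-0.6, -0.8, 0], [-0.6, -0.8, 0], [-0.5, -0.6, 0], [-0.2, -0.3, 0], [0, 0, 0]], rot=[[0, 0, 0], [0, 0, 0], [0, 0, 0], [0, 0, 0], [0, 0, 0], [0, 0, 0], [0, 0, 0], [0, 0, 0], [0, 0, 0], [0, 0, 0], [0, 0, 0], [0, 0, 0]])

```text
t: 30.63
tool_pos: [0.4422, -0.2413, 0.2941]
ee_rot: [0.0, 0.695, 0.719, 0.0]
force: [0.2, -0.1, -0.7]
grip_width: 0.0853
grasp_force: 0.0
```

```bash
python3 chk.py .4435 -.166 .106 oil
```

```text
tcp [ 0.4422 -0.2413  0.2941] cam [ 0.4411 -0.1636  0.419 ]
disc [ 0.4435 -0.1667] r 0.0347 91
oil centroid [ 0.4435 -0.1658] circ [ 0.4436 -0.1659] r 0.0096
```

```bash
python3 - <<'E'
from m import *
im,d,cal=topmap("top3");P=cloud(d,cal)
print(tops(P,dict(oil=(.443,-.167,.102,0),tin=(.4385,.0265,.03,0),flux=(.629,-.012,.118,0))))
im=cv2.imread("pics/c_tin.png")
cal=dict(ctrl.calibration("wrist"));cal["xyz"]=np.array([.4368,.0268,.4191])
xc,yc,k,N=.4385,.0265,.0003,400
def orth(z):
    r,c=np.mgrid[0:N,0:N];Q=np.stack([xc+(c-N/2)*k,yc-(r-N/2)*k,np.full(c.shape,z)],-1)
    m=fproj(cal,Q).astype(np.float32);return cv2.remap(im,m[...,0],m[...,1],cv2.INTER_CUBIC)
hs=cv2.cvtColor(orth(.033),cv2.COLOR_BGR2HSV)
# cork visible margin: per direction inner edge of cork = outer edge of tin rim
c=((hs[...,0]<22)&(hs[...,1]>75)).astype(np.uint8)
for a in range(0,360,30):
    t=np.radians(a);rr=np.arange(60,140);u=(N/2+rr*np.cos(t)).astype(int);v=(N/2-rr*np.sin(t)).astype(int)
    on=rr[c[v,u]>0]*k*1000;print(a,(round(on.min(),1),round(on.max(),1)) if len(on) else None)
E
```

```text
{'oil': (array([ 0.4458, -0.1661,  0.1003]), array([ 0.4455, -0.166 ]), 0.0111, 41), 'tin': (array([0.4435, 0.027 , 0.0288]), array([0.4434, 0.0236]), 0.0306, 51), 'flux': (array([ 0.6289, -0.0124,  0.1167]), array([ 0.6293, -0.0123]), 0.0131, 58)}
0 None
30 None
60 (np.float64(29.1), np.float64(32.1))
90 (np.float64(27.3), np.float64(32.4))
120 (np.float64(26.1), np.float64(32.4))
150 (np.float64(25.5), np.float64(32.4))
180 (np.float64(26.1), np.float64(32.7))
210 (np.float64(27.9), np.float64(33.0))
240 (np.float64(28.8), np.float64(32.4))
270 None
300 None
330 None
```

The oil and flux bottles are within 1 mm. The tin came down about 4 mm off (+x, -y) because it was released slightly above the cork. I'll re-grip it and centre it.

Call:
arm_command(hand=[1, 1, 1, 1, 1, 1, 1, 1, 1, 1, 1, 1], dp=[[0.4, 0.04, 0], [0.8, 0.04, 0], [1, 0.04, 0], [1, 0.04, 0], [1, 0.04, 0], [1, 0.04, 0], [1, 0.04, 0], [1, 0.04, 0], [1, 0.04, 0], [1, 0, 0], [0.8, 0, 0], [0.42, 0, 0]], rot=[[0, 0, 0], [0, 0, 0], [0, 0, 0], [0, 0, 0], [0, 0, 0], [0, 0, 0], [0, 0, 0], [0, 0, 0], [0, 0, 0], [0, 0, 0], [0, 0, 0], [0, 0, 0]])

```text
t: 31.73
tool_pos: [0.4427, 0.0232, 0.2935]
ee_rot: [-0.0, 0.693, 0.721, 0.0]
force: [0.0, 0.2, -0.3]
grip_width: 0.0857
grasp_force: 0.0
```

Call:
arm_command(hand=[1, 1, 1, 1, 1, 1, 1, 1, 1, 1, 1, 1], dp=[[0.2, 0, 0], [0, 0, 0.6], [0, 0, 1], [0, 0, 1], [0, 0, 1], [0, 0, 1], [0, 0, 1], [0, 0, 1], [0, 0, 0.8], [0, 0, 0.6], [0, 0, 0], [0, 0, 0]], rot=[[0, 0, 0], [0, 0, 0], [0, 0, 0], [0, 0, 0], [0, 0, 0], [0, 0, 0], [0, 0, 0], [0, 0, 0], [0, 0, 0], [0, 0, 0], [0, 0, 0], [0, 0, 0]])

```text
t: 32.73
tool_pos: [0.4424, 0.0248, 0.0934]
ee_rot: [-0.0, 0.694, 0.72, -0.001]
force: [1.4, -0.4, 1.0]
grip_width: 0.0853
grasp_force: 0.0
```

Call:
arm_command(hand=[1, 1, 1, 1, 1, 1, 1, 1], dp=[[0, 0, 0.5], [0, 0, 0.7], [0, 0, 0.6], [0, 0, 0.4], [0, 0, 0.3], [0, 0, 0.16], [0, 0, 0], [0, 0, 0]], rot=[[0, 0, 0], [0, 0, 0], [0, 0, 0], [0, 0, 0], [0, 0, 0], [0, 0, 0], [0, 0, 0], [0, 0, 0]])

```text
t: 33.4
tool_pos: [0.4432, 0.025, 0.0277]
ee_rot: [0.0, 0.694, 0.72, 0.0]
force: [-0.2, -0.3, 0.4]
grip_width: 0.0853
grasp_force: 0.0
```

Call:
arm_command(hand=[0.4, 0.4, 0.4, 0.4, 0.4, 0.4, 0.4, 0.4, 0.4, 0.4], squeeze=25, dp=[[0, 0, 0], [0, 0, 0], [0, 0, 0], [0, 0, 0], [0, 0, 0], [0, 0, 0], [0, 0, 0], [0, 0, 0], [0, 0, 0], [0, 0, 0]], rot=[[0, 0, 0], [0, 0, 0], [0, 0, 0], [0, 0, 0], [0, 0, 0], [0, 0, 0], [0, 0, 0], [0, 0, 0], [0, 0, 0], [0, 0, 0]])

```text
t: 34.23
tool_pos: [0.4431, 0.025, 0.0279]
ee_rot: [0.0, 0.694, 0.72, 0.0]
force: [-3.1, 0.1, 13.2]
grip_width: 0.0592
grasp_force: 24.2
```

Call:
arm_command(hand=[0.4, 0.4, 0.4, 0.4, 0.4, 0.4, 0.4, 0.4], dp=[[0, 0, -0.2], [0, 0, -0.1], [0.03, -0.1, 0], [0.03, -0.09, 0], [0, 0, 0.15], [0, 0, 0.15], [0, 0, 0], [0, 0, 0]], rot=[[0, 0, 0], [0, 0, 0], [0, 0, 0], [0, 0, 0], [0, 0, 0], [0, 0, 0], [0, 0, 0], [0, 0, 0]])

```text
t: 34.9
tool_pos: [0.4378, 0.0264, 0.0268]
ee_rot: [-0.0, 0.694, 0.72, 0.0]
force: [-1.1, 1.1, 4.8]
grip_width: 0.0596
grasp_force: 28.7
```

Call:
arm_command(hand=[0.8, 0.8, 0.9, 1, 1, 1, 1, 1, 1, 1, 1, 1], dp=[[0, 0, 0], [0, 0, 0], [0, 0, 0], [0, 0, 0], [0, 0, 0], [0, 0, -0.3], [0, 0, -0.7], [0, 0, -1], [0, 0, -1], [0, 0, -1], [0, 0, -1], [0, 0, -1]], rot=[[0, 0, 0], [0, 0, 0], [0, 0, 0], [0, 0, 0], [0, 0, 0], [0, 0, 0], [0, 0, 0], [0, 0, 0], [0, 0, 0], [0, 0, 0], [0, 0, 0], [0, 0, 0]])

```text
t: 35.9
tool_pos: [0.4376, 0.0263, 0.179]
ee_rot: [0.0, 0.694, 0.72, 0.0]
force: [1.3, -0.8, -0.8]
grip_width: 0.0855
grasp_force: 0.0
```

Call:
arm_command(hand=[1, 1, 1, 1, 1, 1, 1, 1], dp=[[0, 0, -1], [-0.3, 0, -1], [-0.7, 0, -1], [-0.9, 0, -1], [-0.8, 0, -0.6], [-0.4, 0, 0], [0, 0, 0], [0, 0, 0]], rot=[[0, 0, 0], [0, 0, 0], [0, 0, 0], [0, 0, 0], [0, 0, 0], [0, 0, 0], [0, 0, 0], [0, 0, 0]])

```text
t: 36.57
tool_pos: [0.4405, -0.0511, 0.2916]
ee_rot: [-0.0, 0.694, 0.72, -0.0]
force: [1.2, -0.3, -0.2]
grip_width: 0.0853
grasp_force: 0.0
```

```bash
python3 chk.py .4385 .0265 .033 tin
```

```text
tcp [ 0.4405 -0.0511  0.2916] cam [0.4394 0.0264 0.4166]
disc [0.4384 0.0261] r 0.0345 72
tin centroid [0.4404 0.026 ] circ [0.4416 0.0265] r 0.0309
```

```bash
python3 - <<'E'
from h import *
im=cv2.imread("pics/c_tin.png");cal=ctrl.calibration("wrist")
xc,yc,k,N=.4384,.0262,.0003,400
r,c=np.mgrid[0:N,0:N];Q=np.stack([xc+(c-N/2)*k,yc-(r-N/2)*k,np.full(c.shape,.022)],-1)
m=fproj(cal,Q).astype(np.float32);hs=cv2.cvtColor(cv2.remap(im,m[...,0],m[...,1],cv2.INTER_CUBIC),cv2.COLOR_BGR2HSV)
c=((hs[...,0]<22)&(hs[...,1]>75))
for a in range(0,360,30):
    t=np.radians(a);rr=np.arange(60,140);u=(N/2+rr*np.cos(t)).astype(int);v=(N/2-rr*np.sin(t)).astype(int)
    on=rr[c[v,u]]*k*1000;print(a,on[[0,-1]].round(1) if len(on) else None)
E
python3 - <<'E'
from m import *
im,d,cal=topmap("top4");P=cloud(d,cal)
print(tops(P,dict(oil=(.443,-.167,.102,0),tin=(.4385,.0265,.03,0),flux=(.629,-.012,.118,0),glue=(.37,-.326,.092,0),spool=(.78,-.06,.04,0))))
E
```

```text
0 None
30 [32.7 32.7]
60 [31.8 33. ]
90 [30.6 33.9]
120 [29.7 33.6]
150 [29.1 33.6]
180 [29.4 33.6]
210 [28.8 33.6]
240 [28.8 32.7]
270 [29.7 33.3]
300 [30.3 32.7]
330 [31.8 32.4]
{'oil': None, 'tin': None, 'flux': (array([ 0.6386, -0.0119,  0.1164]), array([ 0.637 , -0.0122]), 0.0095, 12), 'glue': (array([ 0.372 , -0.3258,  0.0913]), array([ 0.3721, -0.326 ]), 0.0122, 55), 'spool': (array([ 0.7808, -0.0603,  0.0402]), array([ 0.7819, -0.0601]), 0.0313, 238)}
```

```bash
python3 -c "
from plant import ctrl
print(ctrl.job_done())"
```

```text
the job is handed in; nothing more can be done
None
```

The job is handed in after about 37 s of the 120 s: the oil bottle is on the cutter board and the flux bottle on the brush board, each about 1 mm off centre, and the tin is on the fid board about 2 mm off after one re-grip; all are released, and the solder spool and glue stick measured unmoved (foil roll not re-measured, but the arm never went near it).

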